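# Shim a rocking dial comparator

### The arm

A 6-joint arm with a two-finger parallel gripper is mounted at the origin on a cart in front of the work surface, level with it; the furniture and walls round the work are solid. World frame = base frame: x ahead of the robot, y to its left, z up, the work surface at z = 0. Lengths are in m, angles in rad, forces in N, time in s.
With the tool pointing down it reaches from about 0.3 to 0.775 m from the base axis. Payload 14.6 kg.
Tool frame: the origin (TCP) lies at the centre of the arm's flange, where the gripper is bolted on; the fingertips stand 199 mm ahead of it and the grasp point (between the pads) lies 180 mm ahead of it; z points along the fingers, y is the line along which they close (so a half turn about z gives the same grasp; the last joint's range is limited). The gripper opens to 94 mm and grips with 3 to 60 N. Pads are 16 mm wide; open, the fingers measure 119 mm over their backs; the gripper's body (75 mm by 177 mm) begins 78 mm behind the grasp point.
Start: joints at [-1.241, 0.3, 1.521, -0, 1.321, -0.067], TCP at [0.213, -0.507, 0.405] pointing down, gripper open.
Joint ranges: [-3.03, 3.03], [-0.79, 2.21], [0.23, 2.52], [-1.04, 4.18], [0, 3.07], [-2.55, 2.55]. Speed limits (rad/s): [2.22, 2.22, 2.57, 3.14, 3.14, 3.14].

### API

Orientations are given as [roll, pitch, yaw] about the fixed x, y, z axes, in that order (R = Rz(yaw) Ry(pitch) Rx(roll)).
In Python, from station import ctrl gives the robot as it stands. The module is installed in compiled form; this text tells all that it offers.
- The arm moves only by the tool servo_tool, never from a script. Its argument "motion" is a list of rows, each a list of 5 numbers: the closure, from 0 (fully open) to 1 (shut), then the shift along the world's x, y, z in cm, then the turn about the world's z in degrees. A call has 1 to 20 rows; each row is the pose to reach, as a shift and turn from the pose commanded when the call began; what a row does not reach only later rows make up. A row lasts 1/8 s, in which the tool goes at most 62.5 mm and 10.7 degrees, less where a joint would pass 70% of its speed; a pose out of reach is approached as far as the arm can. A call with a gripper value outside its range is refused whole. The fingers move at their own pace and stop on an object; "squeeze" is the grip in N (left out, the last holds). Time passes only in rows, so rows that repeat a pose let the fingers close. It gives the time, the measured TCP pose, the force, the opening and the grip force at its end, in the units of the state.
- ctrl.get_obs(): the state, without advancing time (a new reading comes with each control period).
- ctrl.camera(name): name is "scene" or "top" or "wrist"; returns a dict with "image" (400x640x3 uint8, red, green, blue), "fx", "fy", "cx", "cy" (pixels), "camera_from_world" (4x4, takes a point from world to camera coordinates); the wrist camera has in their place "hand_eye" (4x4, takes a point from camera to tool coordinates, whose origin is the TCP and whose axes are the flange's). Camera axes: x right, y up, looking along -z (the intrinsics and any distortion apply to the point x, -y, -z); pixel columns grow to the right and rows downward; lengths in m; the calibration is good to about 2 mm. The wrist camera is an equidistant fisheye: a pixel r from the principal point sees the ray r / f radians off the axis. A picture is of the moment at which its call begins: read the wrist's pose just before it. There is no depth.
- ctrl.hand_in(): hands the job in; it is judged then, once.
The state is a dict: "time_s": time; "qpos": joint angles; "joint_vel": joint speeds; "tau": joint torques, N m; "ee_pos": TCP position; "eef_rot": TCP orientation; "force": force on the tool from outside, world axes, zero at the start; "moment": the same for the moment, N m; "grip_width": finger opening in m; "grip_force": force on a finger pad.
Only numpy, scipy, OpenCV 4.12 (cv2) and the standard library are available. Lean on these libraries where they do the work, as an engineer would, in place of code of your own. Each camera call takes 0.05 s, during which the arm holds its last target. There are 200 camera calls.

### The job

The dial comparator rocks because its front left foot is too short. Without gripping or lifting anything, push the wooden wedge thin end first under that foot until it is snug and the rocking stops, then press down firmly with the fingertips on the base's corner above that foot to check that it no longer dips, and leave the comparator level with the wedge in place. Do not shove the comparator along the bench, and leave the tools beside it alone.

Things in the scene. Friction and masses are not known exactly. Their poses are not given: they have to be found in the camera images.
- comparator: Dial comparator, 1.8 kg, loose: grey base 170 (x) x 220 (y) mm, underside 20 and top 36 mm above the bench, four feet at x +-70, y +-92 mm; column 215 mm high at x 50, y -58, 55 mm dial above x 8, y -14. Rests level on three rubber feet; about 2 N on the front left corner makes it dip (0.09 rad). Origin on the bench under its middle; x to its back (away from the robot), y to its left, z up.
- short_foot (a point): Lowest point of the short foot, front left (x -70, y +92 mm of the comparator): a bare steel ball-ended stud 22 mm across, hanging 10 mm above the bench while the base is level.
- corner_top (a point): Point on the base's flat top face directly above the short foot, 36 mm above the bench, where to press; it lies 15 mm from the front edge and 18 mm from the left edge of the base.
- wedge: Loose pale wooden wedge with scribed lines, 0.1 kg, 120 (x) x 56 (y) mm, 18 mm thick at the butt (x -60), tapering to 2 mm at the thin end (x +60), 10 mm in the middle. Lies flat before the comparator, thin end towards the short foot. Origin mid-underside; x to the thin end, z up. Slides with 1 or 2 N, far harder once it lifts the foot; stays where left.
- sanding_block: Bystander: sanding block 46 x 92 x 27 mm lying to the right of the wedge. Origin in the middle of its underside.
- copper_bar: Bystander: small flat copper bar 10 x 55 x 6 mm, to the left of the wedge. Origin in the middle of its underside.
- loupe: Bystander: folding loupe 31 x 70 x 20 mm, to the left of the comparator's base. Origin in the middle of its underside.
- nippers: Bystander: steel nippers 58 x 138 x 13 mm lying open, further to the right. Origin in the middle of its underside. (A round bowl heater stands at the bench's right edge: keep the arm clear of it.)
Things that resemble listed ones, but are neither listed nor needed, are in the scene too. Of the things that look like the wedge, the largest one is meant.

How it is judged:
On the way, in this order (a step that is already met when the one before it is completed fails the run):
1. the wedge is under the short foot, its middle within 13 mm of the foot along its length and 24 mm across, with the base level (within 0.013 rad) (x of short_foot in the frame of wedge between -0.013 and 0.013 m and y of short_foot in the frame of wedge between -0.024 and 0.024 m and angle between comparator's own z axis and vertical below 0.013 rad), for 0.1 s.
2. the fingertips press on the base within 35 mm of the point above the short foot with more than 4 N, and the foot bears on the wedge without the base dipping (tilt under 0.013 rad) (contact force between the fingers and comparator above 4 N and contact force between wedge and comparator above 1 N and horizontal distance between the grasp point and corner_top below 0.035 m and angle between comparator's own z axis and vertical below 0.013 rad), for 0.1 s.
At the end, for the whole second after the job is handed in: The middle of the wedge lies under the short foot, within 13 mm along its length and 24 mm across; the base is level within 0.013 rad, everything is at rest, and the comparator is within 30 mm of where it stood (all of step 1 and linear speed of each of comparator, wedge below 0.01 m/s and distance of comparator from where it was at the start of the episode below 0.03 m); the robot touches nothing.
It fails at once if the wedge is lifted or tipped (height (world z) of wedge above 0.012 m or angle between wedge's own z axis and vertical above 0.2 rad).
It fails at once if the comparator is lifted or tipped over (height (world z) of comparator above 0.015 m or angle between comparator's own z axis and vertical above 0.16 rad).
It fails at once if the comparator is shoved more than 30 mm (distance of comparator from where it was at the start of the episode above 0.03 m).
It fails at once if the comparator is pressed with more than 60 N (contact force between the fingers and comparator above 60 N).
It fails at once if a tool beside the work is moved more than 20 mm (distance of any of sanding_block, copper_bar, loupe, nippers from where it was at the start of the episode above 0.02 m).
It also fails if it takes over 58 s, if anything falls off the work surface, if the arm or the gripper's body presses on something with over 40 N, if the wrist force passes 120 N, or if a joint passes its speed limit or range.

## Working session

There is one attempt and no reset: what is moved stays moved. The work goes in short steps, Python scripts to look and compute and a tool call to move; the robot and the scene stay as the last step left them, time stands still between calls to the robot, and variables do not carry over. Pictures are saved under pics/ and viewed, at most 10 in all, crops included, and the job is handed in when it is done.

Besides the shell and the picture viewer there is one more tool, called after "Request:" by a JSON object that holds its "fn" and its "kwargs", one argument or row to a line. servo_tool: Moves the arm, as the interface text tells. Its arguments: {"type":"object","properties":{"motion":{"type":"array","items":{"type":"array","items":{"type":"number"}}},"squeeze":{"type":"number"}},"required":["motion"]}

```bash
mkdir -p pics; cat > h.py <<'E'
import numpy as np, cv2
from station import ctrl
def shot(n,f):
    c=ctrl.camera(n); cv2.imwrite('pics/'+f,c['image'][:,:,::-1]); return c
def ray(c,u,v):
    d=np.array([(u-c['cx'])/c['fx'],-(v-c['cy'])/c['fy'],-1.])
    T=np.linalg.inv(c['camera_from_world']); return T[:3,3],T[:3,:3]@d
def pt(c,u,v,z=0):
    o,d=ray(c,u,v); return o+d*(z-o[2])/d[2]
def proj(c,p):
    q=c['camera_from_world']@np.append(p,1); return c['cx']+c['fx']*q[0]/-q[2], c['cy']-c['fy']*q[1]/-q[2]
E
python3 - <<'E'
from h import *
for n in('top','scene'):
    c=shot(n,n+'0.png'); print({k:np.round(v,3).tolist() for k,v in c.items() if k!='image'})
o=ctrl.get_obs(); print({k:np.round(v,3).tolist() for k,v in o.items()})
E
```

```text
{'fx': 484.622, 'fy': 484.622, 'cx': 324.91, 'cy': 191.883, 'camera_from_world': [[-0.014, -1.0, -0.02, -0.098], [0.995, -0.016, 0.101, -0.596], [-0.101, -0.019, 0.995, -1.238], [0.0, 0.0, 0.0, 1.0]]}
{'fx': 495.968, 'fy': 495.968, 'cx': 324.438, 'cy': 195.86, 'camera_from_world': [[-0.688, -0.726, -0.004, 0.33], [0.54, -0.515, 0.666, -0.444], [-0.485, 0.456, 0.746, -1.054], [0.0, 0.0, 0.0, 1.0]]}
{'time_s': 0.1, 'qpos': [-1.241, 0.3, 1.521, -0.0, 1.321, -0.067], 'joint_vel': [0.001, -0.003, -0.001, -0.002, 0.001, 0.0], 'tau': [0.0, -53.265, -35.329, 0.071, 0.024, -0.0], 'ee_pos': [0.213, -0.507, 0.404], 'eef_rot': [-3.141, -0.0, 0.397], 'force': [0.277, 0.597, -0.572], 'moment': [0.046, -0.015, 0.001], 'grip_force': 0.0, 'grip_width': 0.094}
```

View pics/top0.png

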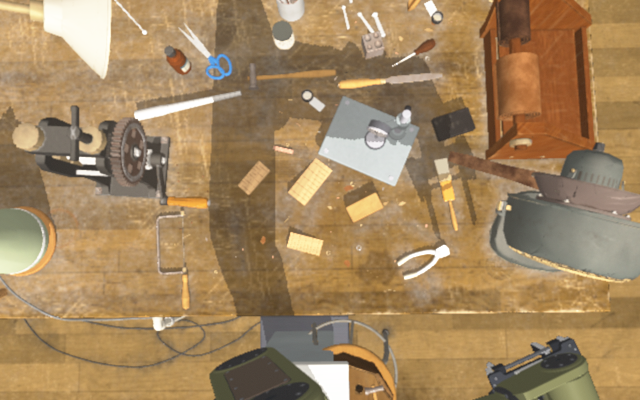

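View pics/scene0.png

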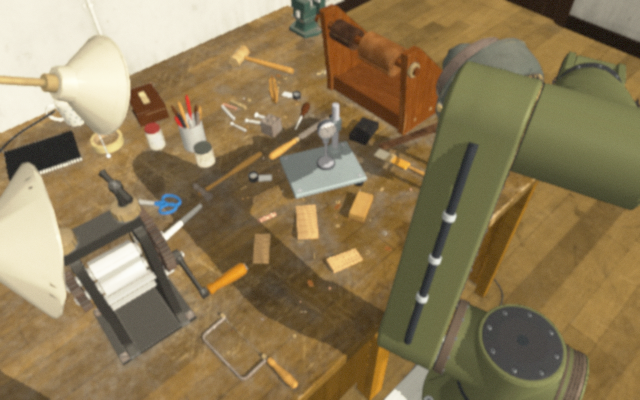

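Wedge lookalikes in the top view are at (310,182), (253,178) and (305,243). The block at (364,206) is the sanding block. (310,182) is the largest and points at the base's front-left corner, so it is my pick. I'll confirm it in one crop.

```bash
python3 - <<'E'
from h import *
im=cv2.imread('pics/top0.png')
cr=im[80:265,230:430]
cv2.imwrite('pics/crop.png',cv2.resize(cr,(640,592),interpolation=cv2.INTER_CUBIC))
E
```

```text
(no output)
```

View pics/crop.png

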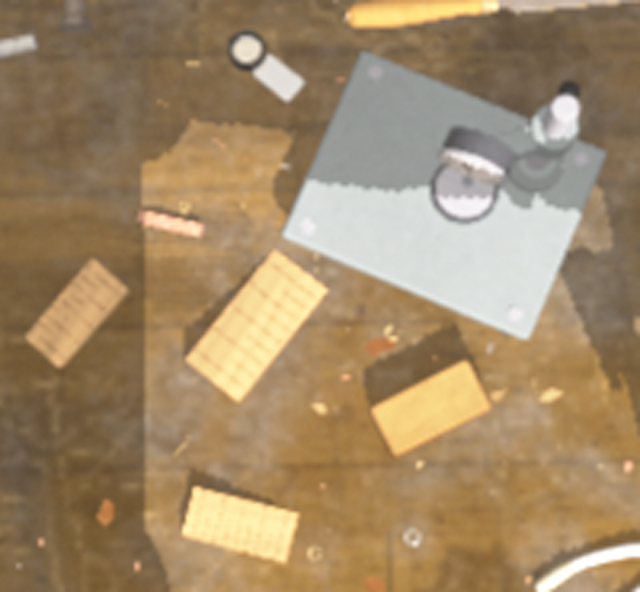

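The crop confirms it: the largest wedge has its thin end at crop (302,270) and butt at (212,380), with its axis towards the screw above the short foot at (308,226). The copper bar is at (172,223), the loupe at (265,65) and the sanding block at (430,408). Next I compute poses.

```bash
cat >> h.py <<'E'
def wedge(im,c,roi):
    x0,y0,x1,y1=roi
    m=cv2.inRange(cv2.cvtColor(im,cv2.COLOR_RGB2HSV),(12,60,195),(32,190,255))
    k=np.zeros_like(m);k[y0:y1,x0:x1]=m[y0:y1,x0:x1]
    k=cv2.morphologyEx(k,cv2.MORPH_CLOSE,np.ones((3,3)))
    ct=max(cv2.findContours(k,0,2)[0],key=cv2.contourArea); return cv2.minAreaRect(ct),ct
E
python3 - <<'E'
from h import *
class C(dict):pass
c=ctrl.camera('top')
f=lambda u,v:(230+u/3.2,80+v/3.2)
P=lambda u,v,z:pt(c,*f(u,v),z)[:2]
base=np.array([P(*q,.036) for q in((285,236),(365,53),(606,152),(527,338))])
ce=base.mean(0); ex=(base[1]-base[0])+(base[2]-base[3]); yaw=np.arctan2(ex[1],ex[0])
R=np.array([[np.cos(yaw),-np.sin(yaw)],[np.sin(yaw),np.cos(yaw)]])
print('base',base.round(3).tolist(),ce.round(4),np.degrees(yaw),'foot',(ce+R@[-.07,.092]).round(4),'screw',P(308,226,.036).round(4))
w=np.array([P(277,251,.002),P(327,290,.002),P(238,401,.018),P(187,358,.018)])
t=(w[0]+w[1])/2;b=(w[2]+w[3])/2
print('wedge',w.round(3).tolist(),'c',((t+b)/2).round(4),'len',np.linalg.norm(t-b),'wid',np.linalg.norm(w[0]-w[1]),np.degrees(np.arctan2(*(t-b)[::-1])),'butt',b.round(4))
r,ct=wedge(c['image'],c,(283,150,335,210)); bx=cv2.boxPoints(r); print(r,[pt(c,*q,.01)[:2].round(3).tolist() for q in bx])
for n,q in dict(copper=(172,223),sand=(430,408),loupe=(265,65)).items(): print(n,P(*q,.01).round(3))
E
```

```text
base [[0.694, -0.094], [0.846, -0.162], [0.759, -0.358], [0.607, -0.289]] [ 0.7265 -0.2259] -24.262246749062594 foot [ 0.7005 -0.1133] screw [ 0.702  -0.1129]
wedge [[0.688, -0.086], [0.654, -0.128], [0.56, -0.053], [0.597, -0.011]] c [ 0.6246 -0.0694] len 0.11859017546926165 wid 0.05355150882559317 -39.08761427016611 butt [ 0.5786 -0.032 ]
((309.9878234863281, 181.39024353027344), (22.332847595214844, 45.91508483886719), 38.65980911254883) [[0.596, -0.006], [0.691, -0.084], [0.653, -0.13], [0.558, -0.052]]
copper [0.711 0.001]
sand [ 0.553 -0.211]
loupe [ 0.846 -0.078]
```

Request:
{"fn": "servo_tool", "kwargs": {
  "motion": [
    [0.79, 33.5, 50, 0, -62],
    [0.79, 33.5, 50, 0, -62],
    [0.79, 33.5, 50, 0, -62],
    [0.79, 33.5, 50, 0, -62],
    [0.79, 33.5, 50, 0, -62],
    [0.79, 33.5, 50, 0, -62],
    [0.79, 33.5, 50, 0, -62],
    [0.79, 33.5, 50, 0, -62],
    [0.79, 33.5, 50, 0, -62],
    [0.79, 33.5, 50, 0, -62],
    [0.79, 33.5, 50, 0, -62],
    [0.79, 33.5, 50, 0, -62],
    [0.79, 33.5, 50, 0, -62],
    [0.79, 33.5, 50, -10, -62],
    [0.79, 33.5, 50, -10, -62],
    [0.79, 33.5, 50, -10, -62],
    [0.79, 33.5, 50, -10, -62]
  ],
  "squeeze": 10
}}

```text
time_s: 2.28
ee_pos: [0.5478, -0.008, 0.3066]
eef_rot: [-3.14, -0.002, -0.686]
force: [-0.6, -0.3, 0.5]
grip_width: 0.0198
grip_force: 0.0
```

```bash
cat >> h.py <<'E'
from scipy.spatial.transform import Rotation as Ro
def wp(c,o,u,v,z):
    a=np.array([u-c['cx'],v-c['cy']]);r=np.hypot(*a);th=r/c['fx']
    d=np.array([np.sin(th)*a[0]/r,-np.sin(th)*a[1]/r,-np.cos(th)])
    H=c['hand_eye'];Rw=Ro.from_euler('xyz',o['eef_rot']).as_matrix()
    p=Rw@H[:3,3]+o['ee_pos'];d=Rw@H[:3,:3]@d
    return p+d*(z-p[2])/d[2]
E
python3 - <<'E'
from h import *
o=ctrl.get_obs();c=shot('wrist','w1.png')
np.savez('w1.npz',H=c['hand_eye'])
E
```

```text
(no output)
```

View pics/w1.png

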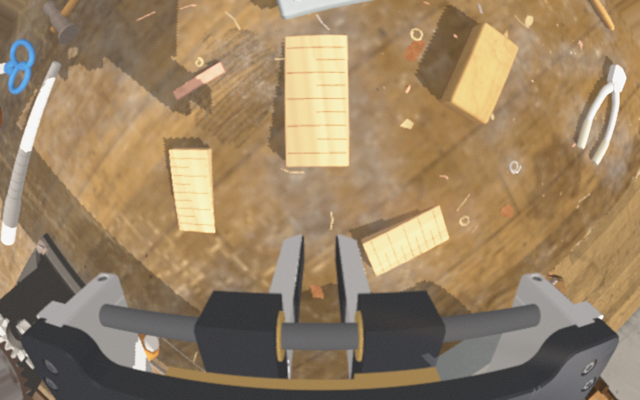

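The wrist view shows the wedge squarely ahead of the fingers: thin end (286–347,36), butt (286–349,166). The base corner is at (280,17).

```bash
python3 - <<'E'
from h import *
o=ctrl.get_obs();c=ctrl.camera('wrist')
for u,v,z in((286,36,.002),(347,36,.002),(286,166,.018),(349,166,.018),(281,15,.036)): print(wp(c,o,u,v,z)[:2].round(4))
E
```

```text
[ 0.6882 -0.0835]
[ 0.6529 -0.1262]
[ 0.5952 -0.0084]
[ 0.5599 -0.0515]
[ 0.6964 -0.0895]
```

Request:
{"fn": "servo_tool", "kwargs": {
  "motion": [
    [0.79, 0, 0, -5, 0],
    [0.79, 0, 0, -9, 0],
    [0.79, 0, 0, -10, 0],
    [0.79, 0, 0, -10, 0],
    [0.79, 0, 0, -10, 0],
    [0.79, 1, -0.7, -10, 0],
    [0.79, 1.8, -1.3, -10, 0],
    [0.79, 2.3, -1.6, -10, 0],
    [0.79, 2.4, -1.7, -10, 2],
    [0.79, 2.6, -1.8, -10, 4],
    [0.79, 2.8, -2.0, -10, 6],
    [0.79, 3.0, -2.1, -10, 6],
    [0.79, 3.0, -2.1, -10, 6]
  ]
}}

```text
time_s: 4.0
ee_pos: [0.5776, -0.0283, 0.2047]
eef_rot: [-3.142, -0.0, -0.581]
force: [0.9, 0.1, 0.6]
grip_width: 0.0195
grip_force: 0.0
```

```bash
cat > m.py <<'E'
from h import *
import sys
o=ctrl.get_obs();c=shot('wrist',sys.argv[1]); t=shot('top','t'+sys.argv[1])
im=c['image'];m=cv2.inRange(cv2.cvtColor(im,cv2.COLOR_RGB2HSV),(12,40,200),(32,200,255))
m[240:]=0
m=cv2.morphologyEx(m,cv2.MORPH_CLOSE,np.ones((5,5)))
for ct in sorted(cv2.findContours(m,0,2)[0],key=cv2.contourArea)[-4:]:
    b=cv2.boxPoints(cv2.minAreaRect(ct)); print(cv2.contourArea(ct),b.round().tolist())
E
python3 m.py w2.png
```

```text
541.5 [[43.0, 197.0], [81.0, 143.0], [93.0, 151.0], [55.0, 205.0]]
1817.5 [[116.0, 201.0], [172.0, 201.0], [172.0, 239.0], [116.0, 239.0]]
5245.0 [[516.0, 192.0], [577.0, 72.0], [618.0, 94.0], [557.0, 213.0]]
15716.0 [[270.0, 233.0], [289.0, 14.0], [386.0, 22.0], [368.0, 242.0]]
```

View pics/w2.png

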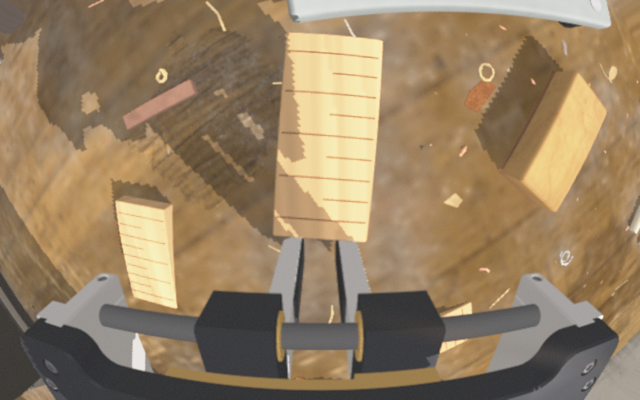

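The wedge fills (287,33)–(383,40) to (274,236)–(367,242), the fingers are just behind its butt at about (293–347,240), and it has not turned yet.

```bash
python3 - <<'E'
from h import *
o=ctrl.get_obs();c=ctrl.camera('wrist')
P=[wp(c,o,*q)[:2] for q in((287,33,.002),(383,40,.002),(274,236,.018),(367,242,.018))]
t=(P[0]+P[1])/2;b=(P[2]+P[3])/2
print(t,b,np.degrees(np.arctan2(*(t-b)[::-1])),np.linalg.norm(t-b)); print('corner',wp(c,o,291,17,.036))
foot=np.array([.7015,-.112]);d=foot-b;print(np.hypot(*d),np.degrees(np.arctan2(*d[::-1])))
# tool-relative butt
h=o['eef_rot'][2];e=np.array([np.cos(h),np.sin(h)]);n=np.array([-e[1],e[0]]);print([(e@(p-o['ee_pos'][:2]),n@(p-o['ee_pos'][:2])) for p in(P[2],P[3])])
E
```

```text
[ 0.68125329 -0.10796172] [ 0.58613513 -0.03535726] -37.354788373149475 0.11966149140784162
corner [ 0.69477153 -0.08957583  0.036     ]
0.13850329895546987 -33.598105730795616
[(np.float64(0.013063745749659366), np.float64(0.026305986447644952)), (np.float64(0.009139873648548605), np.float64(-0.02886283407828595))]
```

Request:
{"fn": "servo_tool", "kwargs": {
  "motion": [
    [0.79, 0.6, -0.4, 0, 0],
    [0.79, 1.2, -0.8, 0, 0],
    [0.79, 1.8, -1.2, 0, 0],
    [0.79, 2.4, -1.6, 0, 0],
    [0.79, 3.0, -2.0, 0, 0],
    [0.79, 3.5, -2.3, 0, 0],
    [0.79, 4.0, -2.6, 0, 0],
    [0.79, 4.5, -3.0, 0, 0],
    [0.79, 5.0, -3.3, 0, 0],
    [0.79, 5.0, -3.3, 0, 0]
  ]
}}

```text
time_s: 5.4
ee_pos: [0.6278, -0.0615, 0.2046]
eef_rot: [-3.142, -0.0, -0.581]
force: [0.1, 0.2, 0.1]
grip_width: 0.0204
grip_force: 0.0
```

```bash
python3 m.py w3.png
```

```text
514.0 [[457.0, 196.0], [478.0, 152.0], [495.0, 160.0], [475.0, 204.0]]
2911.0 [[524.0, 239.0], [576.0, 152.0], [610.0, 173.0], [558.0, 260.0]]
8951.0 [[49.0, 239.0], [49.0, 124.0], [224.0, 124.0], [224.0, 239.0]]
10844.0 [[271.0, 239.0], [271.0, 49.0], [378.0, 49.0], [378.0, 239.0]]
```

View pics/w3.png

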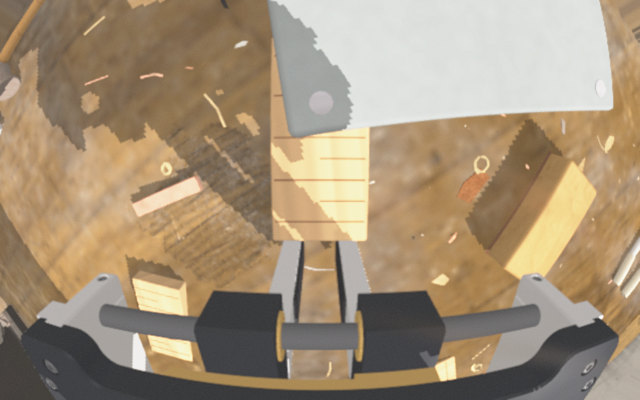

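The wedge is now flush with the fingers, butt (272–368,240), with the foot's screw at (321,102) centred over it.

```bash
python3 - <<'E'
from h import *
o=ctrl.get_obs();c=ctrl.camera('wrist')
h=o['eef_rot'][2];e=np.array([np.cos(h),np.sin(h)]);n=np.array([-e[1],e[0]])
for q in((272,240,.018),(368,240,.018),(321,102,.036),(292,137,.036)):
    p=wp(c,o,*q)[:2]; print(p.round(4),(e@(p-o['ee_pos'][:2])).round(4),(n@(p-o['ee_pos'][:2])).round(4))
p=np.array([.7015,-.112])-o['ee_pos'][:2];print(e@p,n@p)
E
```

```text
[ 0.6514 -0.0439] 0.0105 0.0276
[ 0.6202 -0.0916] 0.0105 -0.0294
[ 0.7012 -0.1112] 0.089 -0.0013
[ 0.6948 -0.0903] 0.0722 0.0126
0.08966937038529359 -0.0018226424877925904
```

Request:
{"fn": "servo_tool", "kwargs": {
  "motion": [
    [0.79, 0.4, -0.3, 0, 0],
    [0.79, 0.8, -0.5, 0, 0],
    [0.79, 1.2, -0.8, 0, 0],
    [0.79, 1.35, -0.9, 0, 0],
    [0.79, 1.45, -0.95, 0, 0],
    [0.79, 1.45, -0.95, 0, 0]
  ]
}}

```text
time_s: 6.3
ee_pos: [0.6421, -0.0708, 0.2046]
eef_rot: [-3.142, -0.0, -0.581]
force: [-0.2, -0.2, -0.7]
grip_width: 0.0198
grip_force: 0.0
```

Request:
{"fn": "servo_tool", "kwargs": {
  "motion": [
    [0.79, 0.1, -0.07, 0, 0],
    [0.79, 0.17, -0.11, 0, 0],
    [0.79, 0.17, -0.11, 0, 0]
  ]
}}

```text
time_s: 6.68
ee_pos: [0.6438, -0.0719, 0.2046]
eef_rot: [3.142, 0.0, -0.581]
force: [-1.4, 0.8, -0.4]
grip_width: 0.0196
grip_force: 0.5
```

Request:
{"fn": "servo_tool", "kwargs": {
  "motion": [
    [0.79, 0.08, -0.05, 0, 0],
    [0.79, 0.08, -0.05, 0, 0]
  ]
}}

```text
time_s: 6.92
ee_pos: [0.6445, -0.0722, 0.2046]
eef_rot: [3.142, 0.001, -0.58]
force: [-4.8, 1.3, 2.7]
grip_width: 0.0199
grip_force: 2.0
```

Request:
{"fn": "servo_tool", "kwargs": {
  "motion": [
    [0.79, 0.08, -0.05, 0, 0],
    [0.79, 0.08, -0.05, 0, 0]
  ]
}}

```text
time_s: 7.18
ee_pos: [0.6452, -0.0727, 0.2046]
eef_rot: [3.141, 0.001, -0.58]
force: [-5.8, 2.6, 4.1]
grip_width: 0.0197
grip_force: 3.3
```

Request:
{"fn": "servo_tool", "kwargs": {
  "motion": [
    [0.79, 0.08, -0.05, 0, 0],
    [0.79, 0.08, -0.05, 0, 0]
  ]
}}

```text
time_s: 7.42
ee_pos: [0.6458, -0.073, 0.2046]
eef_rot: [3.141, 0.002, -0.58]
force: [-8.7, 6.4, 5.8]
grip_width: 0.0197
grip_force: 5.0
```

The force has risen to about 11 N, so the wedge is snug. I'll back off, rise, close the fingers and go over the corner.

Request:
{"fn": "servo_tool", "kwargs": {
  "motion": [
    [0.79, -1, 0.7, 0, 0],
    [0.79, -2.5, 1.7, 0, 0],
    [0.79, -2.5, 1.7, 1, 0],
    [1, -2.5, 1.7, 5, 0],
    [1, -2.5, 1.7, 8, 0],
    [1, -2.5, 1.7, 8, 0],
    [1, -2.5, 1.7, 8, 0],
    [1, -2.5, 1.7, 8, 0]
  ],
  "squeeze": 5
}}

```text
time_s: 8.43
ee_pos: [0.6211, -0.0564, 0.2835]
eef_rot: [3.141, 0.002, -0.581]
force: [-0.4, -0.5, -0.0]
grip_width: 0.0005
grip_force: 0.0
```

```bash
python3 m.py w4.png
```

```text
1119.0 [[564.0, 0.0], [584.0, -11.0], [653.0, 119.0], [633.0, 130.0]]
1807.0 [[92.0, 208.0], [218.0, 130.0], [234.0, 157.0], [109.0, 235.0]]
3559.0 [[460.0, 218.0], [517.0, 126.0], [550.0, 147.0], [492.0, 239.0]]
3915.0 [[285.0, 168.0], [285.0, 98.0], [359.0, 98.0], [359.0, 168.0]]
```

View pics/w4.png

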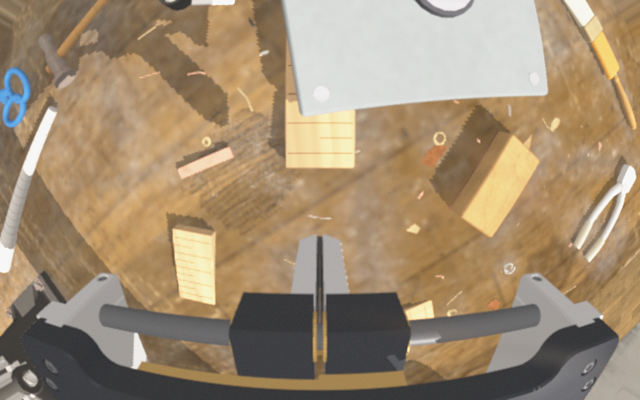

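The wedge stayed in place, butt (286–354,168), with the screw at (321,93). I'll measure the margin.

```bash
python3 - <<'E'
from h import *
o=ctrl.get_obs();c=ctrl.camera('wrist')
a,b,s=[wp(c,o,*q)[:2] for q in((286,168,.018),(354,168,.018),(321,93,.036))]
m=(a+b)/2;n=(a-b)/np.linalg.norm(a-b);e=np.array([n[1],-n[0]])
print(m,s,'along err',e@(s-m)-.06,'lat',n@(s-m),'shift cm',(s-o['ee_pos'][:2])*100,'h',np.degrees(np.arctan2(e[1],e[0])))
E
```

```text
[ 0.65265299 -0.07845858] [ 0.70166368 -0.11142305] along err -0.0009385075737002174 lat -0.0006669526011165126 shift cm [ 8.0550754  -5.50325655] h -33.27769416202865
```

Request:
{"fn": "servo_tool", "kwargs": {
  "motion": [
    [1, 4, -3, 0, 0],
    [1, 8.3, -6.1, 0, 0],
    [1, 8.3, -6.1, 0, 0],
    [1, 8.3, -6.1, -2, 0],
    [1, 8.3, -6.1, -4, 0],
    [1, 8.3, -6.1, -4.5, 0],
    [1, 8.3, -6.1, -4.5, 0],
    [1, 8.3, -6.1, -4.7, 0],
    [1, 8.3, -6.1, -4.7, 0]
  ]
}}

```text
time_s: 9.7
ee_pos: [0.7042, -0.1173, 0.2381]
eef_rot: [-3.141, -0.001, -0.581]
force: [-0.2, -0.4, -0.1]
grip_width: 0.0004
grip_force: 0.0
```

Request:
{"fn": "servo_tool", "kwargs": {
  "motion": [
    [1, 0, 0, -0.1, 0],
    [1, 0, 0, -0.2, 0],
    [1, 0, 0, -0.2, 0]
  ]
}}

```text
time_s: 10.07
ee_pos: [0.7042, -0.1174, 0.2356]
eef_rot: [3.142, 0.0, -0.581]
force: [0.3, 0.1, -0.1]
grip_width: 0.0001
grip_force: 0.0
```

Request:
{"fn": "servo_tool", "kwargs": {
  "motion": [
    [1, 0, 0, -0.1, 0],
    [1, 0, 0, -0.1, 0]
  ]
}}

```text
time_s: 10.32
ee_pos: [0.7042, -0.1173, 0.2355]
eef_rot: [-3.141, -0.0, -0.58]
force: [-4.2, -0.1, 6.7]
grip_width: 0.0005
grip_force: 3.5
```

Request:
{"fn": "servo_tool", "kwargs": {
  "motion": [
    [1, 0, 0, -0.1, 0],
    [1, 0, 0, -0.1, 0]
  ]
}}

```text
time_s: 10.58
ee_pos: [0.7042, -0.1174, 0.2354]
eef_rot: [-3.141, -0.001, -0.581]
force: [-6.9, 0.6, 13.4]
grip_width: 0.0006
grip_force: 6.9
```

Request:
{"fn": "servo_tool", "kwargs": {
  "motion": [
    [1, 0, 0, -0.05, 0],
    [1, 0, 0, -0.05, 0],
    [1, 0, 0, -0.05, 0]
  ]
}}

```text
time_s: 10.95
ee_pos: [0.7042, -0.1173, 0.2353]
eef_rot: [-3.141, -0.001, -0.58]
force: [-8.6, 2.7, 17.6]
grip_width: 0.0007
grip_force: 8.5
```

Request:
{"fn": "servo_tool", "kwargs": {
  "motion": [
    [1, 0, 0, 1, 0],
    [1, 0, 0, 5, 0],
    [1, 0, 0, 8, 0],
    [1, -8.3, 6.1, 8, 0],
    [1, -8.3, 6.1, 8, 0],
    [1, -8.3, 6.1, 8, 0],
    [1, -8.3, 6.1, 8, 0],
    [1, -8.3, 6.1, 8, 0]
  ]
}}

```text
time_s: 11.95
ee_pos: [0.6217, -0.0569, 0.313]
eef_rot: [-3.142, -0.0, -0.581]
force: [-0.8, -0.1, -0.8]
grip_width: 0.0004
grip_force: 0.0
```

```bash
python3 m.py w5.png; python3 -c "
from h import *
a=cv2.imread('pics/w4.png');b=cv2.imread('pics/w5.png')
cv2.imwrite('pics/cmp.png',np.hstack([a[:260,150:550],b[:260,150:550]]))"
```

```text
1627.0 [[107.0, 203.0], [228.0, 129.0], [243.0, 153.0], [122.0, 227.0]]
2552.5 [[127.0, 136.0], [263.0, 55.0], [290.0, 101.0], [154.0, 182.0]]
3141.0 [[447.0, 209.0], [500.0, 125.0], [531.0, 144.0], [478.0, 228.0]]
3166.5 [[289.0, 163.0], [289.0, 99.0], [355.0, 99.0], [355.0, 163.0]]
```

View pics/cmp.png

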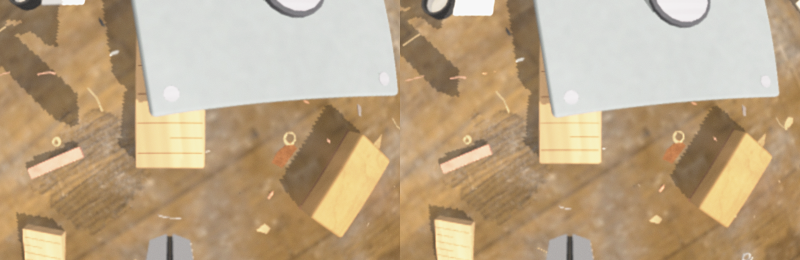

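The before and after views match apart from camera height: the wedge is still under the corner, with its butt at (540–601,164) in the right half, and the tools haven't moved. Handing in.

```bash
python3 -c "
from station import ctrl
print(ctrl.hand_in())"
```

```text
the job is handed in; nothing more can be done
None
```

The job is handed in (no verdict shown): the wedge is snug, measured within about 1 mm of centre under the short foot; the corner held a press of about 18 N without dipping, and the comparator and tools look unmoved.

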